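# Board from rack to test fixture

## Robot

A 6-joint arm with a two-finger parallel gripper is mounted at the origin on the work surface. World frame = base frame: x ahead of the robot, y to its left, z up, the work surface at z = 0. Lengths are in m, angles in degrees, forces in N, time in s.
With the tool pointing down it reaches from about 0.4 to 0.825 m from the base axis. Payload 7 kg.
Tool frame: the origin (TCP) lies midway between the tips of the shut fingers; the grasp point (between the pads) lies r.pinch_z behind it (r.pinch_z is the distance from the TCP to the grasp point, in m); z points along the fingers, y is the line along which they close (so a half turn about z gives the same grasp; the last joint's range is limited). The gripper opens to 88 mm and grips with 3 to 60 N. Pads are 19 mm wide; open, the fingers measure 130 mm over their backs; the gripper's body (78 mm by 193 mm) begins 47 mm behind the grasp point.
Start: joints at [-59.983, 20.546, 0.682, 0, -70.136, -16.507], TCP at [0.158, -0.656, 0.227] pointing down, gripper open.
Joint ranges: [-176.03, 176.03], [-82.01, 121.73], [-58.28, 71.71], [-173.87, 95.51], [-174.79, -0.11], [-173.66, 173.66]. Speed limits (degrees/s): [136.94, 136.94, 172.46, 180, 180, 180].

## Interface

Orientations are given as [roll, pitch, yaw] about the fixed x, y, z axes, in that order (R = Rz(yaw) Ry(pitch) Rx(roll)).
In Python, from plant import r, optics, job gives the robot as it stands.
- The arm moves only by the shell command python3 -m crank 'ROWS' [FORCE]. ROWS is JSON, a list of rows, each an object with "xyz": the shift along the tool's x, y, z in units of 30 mm (1.0 is 30 mm), a list of three; "delta_rot": the turn, a rotation vector about the tool's x, y, z in degrees, a list of three; "claw": the closure, from 0 (fully open) to 1 (shut). A call has 1 to 20 rows; each row is the pose to reach, as a shift and turn from the pose commanded when the call began, along the tool's axes at that moment; what a row does not reach only later rows make up. A row lasts 1/8 s, in which the tool goes at most 62.5 mm and 10.7 degrees, less where a joint would pass 70% of its speed; a pose out of reach is approached as far as the arm can. A call with a gripper value outside its range is refused whole. The fingers move at their own pace and stop on an object; FORCE is the grip in N (left out, the last holds). Time passes only in rows, so rows that repeat a pose let the fingers close. It gives the time, the measured TCP pose, the force, the opening and the grip force at its end, in the units of the state.
- r.get_state(): the state, without advancing time (a new reading comes with each control period).
- optics.capture(name): name is "scene" or "top"; returns a dict with "img" (420x560x3 uint8, blue, green, red), "fovy" (degrees; the focal length in pixels is half the picture's height over the tangent of half this angle, whatever the lens; pixels are square), "cx", "cy" (the principal point, pixels), "dist" ([k1, k2, p1, p2, k3] as OpenCV has them; the pictures are not rectified), "eye" and "rotation" of the camera in the world. Camera axes: x right, y up, looking along -z (the intrinsics and any distortion apply to the point x, -y, -z); pixel columns grow to the right and rows downward; lengths in m; the calibration is good to about 2 mm. A picture is of the moment at which its call begins. There is no depth.
- job.close_job(): hands the job in; it is judged then, once.
The state is a dict: "time_s": time; "joints": joint angles; "qd": joint speeds; "joint_torque": joint torques, N m; "tcp_pos": TCP position; "eef_rot": TCP orientation; "contact_force": force on the tool from outside, world axes, zero at the start; "moment": the same for the moment, N m; "gripper_width": finger opening in m; "gripper_force": force on a finger pad.
Only numpy, scipy, OpenCV 4.12 (cv2) and the standard library are available. Lean on these libraries where they do the work, as an engineer would, in place of code of your own. Each camera call takes 0.05 s, during which the arm holds its last target. There are 200 camera calls.

## Task

Slide the tall circuit board up out of the slotted rack and lean it on the sloping steel rest, terminal strip at the top and components facing out. Let go, then take a fresh hold of it and lay it flat in the nest of the open test fixture, components up and terminal strip next to the black contact block; do not drop it. Close the clear lid on it and press it fully down, and leave the other boards and everything else on the bench where they are.

Things in the scene. Friction and masses are not known exactly. Their poses are not given: they have to be found in the camera images.
- board: Tall green circuit board, 120 mm long, 60 wide, 3.2 thick, about 0.12 kg, the only one 120 mm high. Origin: middle of its bottom edge, mid-thickness; +z along its length to the terminal-strip end, +y across, -x out of the component side (+x: bare back). Dark grey terminal strip 50 mm wide at z 102 to 118 mm, 10 mm off the face (with the board 13.2 mm thick, x -11.6 to +1.6 mm).
- board_mid (a point): Centre of the tall board: 60 mm up from its bottom edge, mid-thickness. On its component face: a black relay 24 mm wide, 16 mm high at z 57 to 83 mm, and a transformer 26 mm wide, 15 mm high at z 37 to 54 mm. The long side edges are bare from end to end.
- board_top (a point): Middle of the tall board's top edge (terminal-strip end), 120 mm from the bottom edge.
- rack: Black slotted rack, fixed, 186 mm long (its x), 84 wide (y), walls 65 high, floor 8 thick; origin: centre of its underside, z up. 12 upright slots 6 mm wide, side by side along x, hold boards by their side edges, components towards rack -x. Slots at x = -63, -21, 21, 63 mm hold the tall board and three short ones in any order; short tops are 35 mm lower than the tall one's.
- short0: Short green board, 85 mm high, 60 mm wide, in the rack; origin at the middle of its bottom edge, z up. To be left alone.
- short1: Another short board like short0. To be left alone.
- short2: Another short board like short0. To be left alone.
- rest: Sloping board rest of bent sheet steel, fixed; base 105 mm (x) by 90 (y) by 6, origin: centre of its underside, z up. A panel 40 mm wide (y) and 80 long rises towards its +x at 50 degrees from level, so a board leaning on it looks to rest -x and up, and overhangs the panel 10 mm at each side and 40 mm at the top. A strut stands behind the panel.
- rest_seat (a point): Where the origin of a board leaning fully home on the rest lies: 1.6 mm before the panel at its foot, 43 mm above the table. Board +z then points from rest_seat to rest_top, board +y along rest +y. The foot stands on a ledge square to the panel, 50 mm wide, with a lip 8 mm high that is 10 mm before the panel.
- rest_top (a point): Where the middle of the top edge of the tall board lies when it leans fully home on the rest, 120 mm up the slope from rest_seat.
- fixture: Clamshell test fixture, fixed: grey box 190 mm (x) by 215 (y), top face 40 mm above the table; origin: centre of its underside, z up. On top a nest for the tall board, flat, length along fixture y, terminal end at -y next to the black contact block (20 mm high, 3 mm play). The middle of both long sides is free for fingers, which have 12 mm below the board.
- nest (a point): Where board_mid lies when pressed home: fixture x = -10, y = 0 mm, 48.6 mm above the table. Before the lid is closed the board lies 5 mm higher. Steel guide pins with tapered tips (8 mm thick, 26 high, straight for 18) stand round it: at fixture x -46 and +26 mm, y +-45 mm (2 mm play each side) and two at the +y end (2.5 mm play).
- probe_plate (a joint): Spring plate in the nest, 44 mm (x) by 100 (y), that carries the board; m pushed down: 0 at rest, its top 12 mm above the fixture's top face; about 2 N starts it moving, and the closed lid's rods hold the board 5 mm down against about 6 N.
- lid (a joint): Angle of the fixture's clear lid, rad: 0 closed and level, grows as it opens; starts at 1.7 to 1.9 (past upright, leaning away; stop 1.95). Hinged along fixture y on the +x side. Plate 8 mm thick, 180 wide, reaching 165 mm from the hinge; black tab 60 mm wide to 186 mm. Four rods stand 22 mm out inside. Stiff hinge (0.6 N m), stays where left; 4 to 8 N at the free edge closes it.
- lid_hinge (a point): Middle of the lid's hinge axis, in the middle of the lid's thickness: fixture x = +85, y = 0 mm, 76 mm above the table.
- lid_tab (a point): Point on the outer (upper when closed) face of the lid, on the tab at the free edge, 175 mm from the hinge axis.
- spool: Aluminium solder spool, 60 mm across, 50 mm high, standing loose; origin at the centre of its underside. A bystander.
- flux: White flux bottle, 44 mm across, 105 mm high; origin at the centre of its underside. A bystander.
- screwdriver: Black screwdriver lying flat, 180 mm long along its x. A bystander.
- carton: Brown carton 75 by 110 by 30 mm lying flat; origin at the centre of its underside. A bystander.

How it is judged:
By the outcome, as a careful person would: the job done as asked, in the order asked, and still so for the second after the job is handed in, with the robot touching nothing.
It also fails if it takes over 72 s, if anything falls off the work surface, if the arm or the gripper's body presses on something with over 40 N, if the wrist force passes 120 N, or if a joint passes its speed limit or range.

## Working session

There is one attempt and no reset: what is moved stays moved. The work goes in short steps, Python scripts to look and compute and a shell command to move; the robot and the scene stay as the last step left them, time stands still between calls to the robot, and variables do not carry over. Pictures are saved under pics/ and viewed, at most 10 in all, crops included, and the job is handed in when it is done.

```bash
ls; mkdir -p pics
python3 - <<'E'
from plant import r,optics
import cv2
print(r.get_state(), r.pinch_z)
for n in("scene","top"):
    c=optics.capture(n); cv2.imwrite(f"pics/{n}0.png",c["img"]); c.pop("img"); print(n,c)
E
```

```text
pics
{'time_s': 0.0, 'joints': array([-5.99838157e+01,  2.05903894e+01,  6.34277736e-01, -2.14417927e-02,
       -7.01351900e+01, -1.65063999e+01]), 'qd': array([ 0.02185444,  0.07118576, -0.07897158,  0.02965884,  0.09001345,
        0.14319953]), 'joint_torque': array([-6.14140981e-05, -5.82718313e+01,  2.93056995e+01,  6.99693963e+00,
        6.89837529e-03, -1.31207166e-04]), 'tcp_pos': array([ 0.15755153, -0.65585576,  0.22563416]), 'eef_rot': array([ 1.79906733e+02, -6.61751150e-03, -1.66497512e+02]), 'contact_force': array([-0.10505807, -0.2162398 ,  0.67098444]), 'moment': array([ 0.02875844, -0.04121568,  0.01299098]), 'gripper_force': 0.0, 'gripper_width': 0.08740187985483401} 0.0188
scene {'fovy': 50.63743999574902, 'cx': 277.60147836816634, 'cy': 211.4702542427149, 'dist': array([-0.13088646,  0.        ,  0.        ,  0.        ,  0.        ]), 'eye': array([1.09474464, 0.3204394 , 0.96072552]), 'rotation': array([ 3.45769066e+01, -7.95407538e-02,  1.20747763e+02])}
top {'fovy': 54.07450547196063, 'cx': 287.1353713073426, 'cy': 212.59444317841547, 'dist': array([-0.08700318,  0.        ,  0.        ,  0.        ,  0.        ]), 'eye': array([0.51459011, 0.02167865, 0.93559044]), 'rotation': array([  4.3823485 ,   1.56068327, -89.49268146])}
```

View pics/scene0.png

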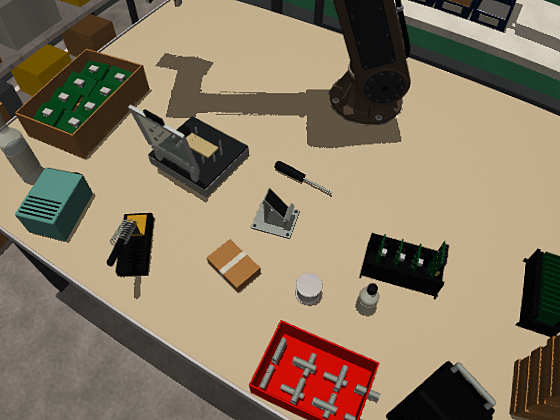

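View pics/top0.png

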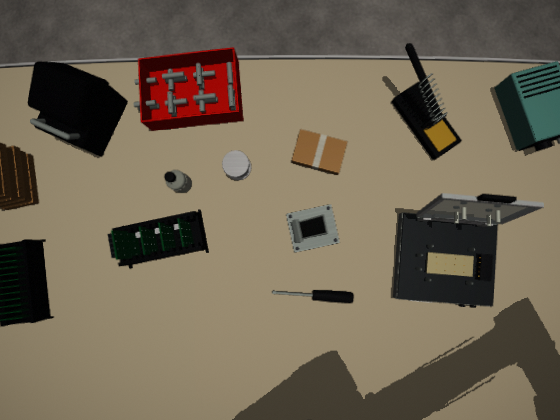

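```bash
cat > h.py <<'E'
import numpy as np, cv2
from scipy.spatial.transform import Rotation as R
from plant import r,optics,job
def cap(n): return optics.capture(n)
def cam(c):
    f=210/np.tan(np.radians(c["fovy"]/2)); K=np.array([[f,0,c["cx"]],[0,f,c["cy"]],[0,0,1]])
    return K,c["dist"],R.from_euler("xyz",c["rotation"],degrees=True).as_matrix()@np.diag([1,-1,-1]),np.array(c["eye"])
def proj(c,P):
    K,d,M,e=cam(c); return cv2.projectPoints((np.atleast_2d(P)-e)@M,np.zeros(3),np.zeros(3),K,d)[0][:,0]
def ray(c,uv):
    K,d,M,e=cam(c); p=cv2.undistortPoints(np.array(uv,float).reshape(-1,1,2),K,d)[:,0]
    return np.c_[p,np.ones(len(p))]@M.T
def atz(c,uv,z):
    v=ray(c,uv); e=np.array(c["eye"]); return e+v*((np.broadcast_to(z,len(v))-e[2])/v[:,2])[:,None]
def crop(c,x,y,w,h,s):
    im=cv2.resize(c["img"][y:y+h,x:x+w],None,fx=s,fy=s,interpolation=cv2.INTER_CUBIC)
    for k in range(0,w,10): cv2.line(im,(k*s,0),(k*s,6 if k%50 else 14),(0,255,255),1)
    for k in range(0,h,10): cv2.line(im,(0,k*s),(6 if k%50 else 14,k*s),(0,255,255),1)
    cv2.putText(im,f"{x},{y}",(16,24),0,.5,(0,255,255),1); return im
E
python3 - <<'E'
from h import *
t=cap("top"); s=cap("scene")
a=crop(t,100,195,133,80,3);b=crop(t,270,195,133,80,3);d=crop(t,385,180,200,140,4)[:, :800]
e=crop(s,350,220,110,80,4)[:300,:400]; g=crop(s,240,175,100,75,4)
m=np.zeros((600,800,3),np.uint8)
for im,(x,y) in((crop(t,100,200,120,75,3),(0,0)),(crop(t,270,195,80,60,4),(380,0)),(crop(s,355,225,100,75,4),(0,300)),(crop(s,240,175,75,70,4),(410,300))):
    h,w=im.shape[:2]; h=min(h,600-y);w=min(w,800-x); m[y:y+h,x:x+w]=im[:h,:w]
m=cv2.convertScaleAbs(m,alpha=1.6,beta=15)
cv2.imwrite("pics/m1.png",m)
m=np.zeros((600,800,3),np.uint8)
m[:520,:640]=crop(t,385,185,160,130,4)
cv2.imwrite("pics/m2.png",cv2.convertScaleAbs(m[:520,:640],alpha=1.6,beta=15))
E
```

```text
(no output)
```

View pics/m1.png

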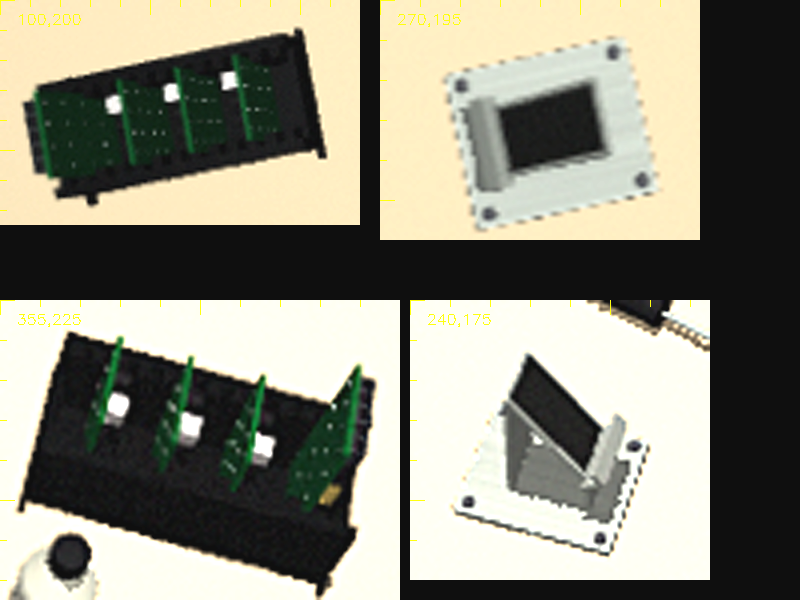

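View pics/m2.png

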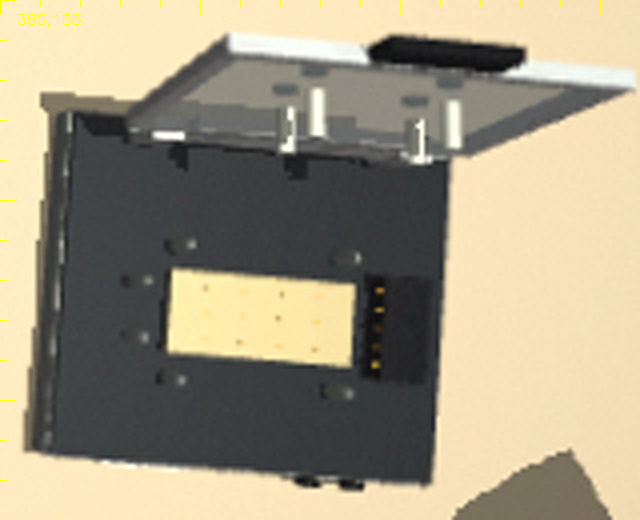

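Run:
```python
from h import *
np.set_printoptions(precision=4,suppress=True)
print([x for x in dir(r) if x[0]!='_'])
t=cap("top"); s=cap("scene")
A=lambda o,sc,l:[(o[0]+x/sc-.5*0,o[1]+y/sc) for x,y in l]
print("tall top edge",p:=atz(t,A((100,200),3,[(37,92),(50,178)]),.128), np.linalg.norm(p[0]-p[1]))
for l in ([(120,82),(133,163)],[(178,70),(191,152)],[(236,58),(249,138)]):
    p=atz(t,A((100,200),3,l),.093); print("short",p.tolist(),np.linalg.norm(p[0]-p[1]))
p=atz(t,A((270,195),4,[(65,76),(240,38),(278,190),(98,228)]),.006); print("rest",p,np.linalg.norm(np.diff(p,axis=0),axis=1),p.mean(0))
p=atz(t,A((385,185),4,[(68,110),(450,160),(430,485),(50,452)]),.04);print("fix",p,np.linalg.norm(np.diff(p,axis=0),axis=1),p.mean(0))
p=atz(t,A((385,185),4,[(170,267),(358,284),(352,367),(166,352)]),.052);print("nestplate",p,np.linalg.norm(np.diff(p,axis=0),axis=1),p.mean(0))
```

```text
['Unreachable', 'get_state', 'pinch_z']
tall top edge [[0.5373 0.3969 0.128 ]
 [0.4799 0.3858 0.128 ]] 0.05852059186140923
short [[0.5459550755997461, 0.3530267942262908, 0.09299999999999997], [0.4898060415035046, 0.3418878313491818, 0.09299999999999997]] 0.057243257453769195
short [[0.554711139274621, 0.31168463247926526, 0.09299999999999997], [0.4980239053162358, 0.3007745079941162, 0.09299999999999997]] 0.057727578419107015
short [[0.563399279869324, 0.27073147108498374, 0.09299999999999997], [0.5082149363093353, 0.26009850548305674, 0.09299999999999997]] 0.05619939262695486
rest [[ 0.5824  0.0496  0.006 ]
 [ 0.6047 -0.0494  0.006 ]
 [ 0.5189 -0.0708  0.006 ]
 [ 0.4968  0.0303  0.006 ]] [0.1014 0.0884 0.1035] [ 0.5507 -0.0101  0.006 ]
fix [[ 0.5849 -0.204   0.04  ]
 [ 0.5588 -0.4166  0.04  ]
 [ 0.3816 -0.4022  0.04  ]
 [ 0.4    -0.1929  0.04  ]] [0.2142 0.1777 0.2101] [ 0.4813 -0.304   0.04  ]
nestplate [[ 0.5    -0.2553  0.052 ]
 [ 0.4911 -0.358   0.052 ]
 [ 0.4467 -0.354   0.052 ]
 [ 0.4547 -0.2527  0.052 ]] [0.1031 0.0446 0.1017] [ 0.4731 -0.305   0.052 ]
```

```bash
cat >> h.py <<'E'
def tri(cs,uvs):
    A=np.zeros((3,3));b=np.zeros(3);
    for c,uv in zip(cs,uvs):
        d=ray(c,[uv])[0]; d/=np.linalg.norm(d); P=np.eye(3)-np.outer(d,d); A+=P; b+=P@np.array(c["eye"])
    return np.linalg.solve(A,b)
E
python3 - <<'E'
from h import *
np.set_printoptions(precision=4,suppress=True)
t=cap("top"); s=cap("scene")
T=lambda x,y:(270+x/4-95,195+y/4); S=lambda x,y:(240+x/4-102.5,175+y/4-75)
p=[tri([t,s],[T(597,82),S(510,402)]),tri([t,s],[T(608,152),S(527,357)])]
print("panel top",p,np.linalg.norm(p[0]-p[1]))
E
python3 - <<'E'
from h import *
np.set_printoptions(precision=4,suppress=True)
t=cap("top"); s=cap("scene")
T=lambda x,y:(270+(x-380)/4,195+y/4); S=lambda x,y:(240+(x-410)/4,175+(y-300)/4)
print("foot?",tri([t,s],[T(500,118),S(588,480)]))
print("top at z",atz(t,[T(597,82),T(608,152)],.1033).mean(0))
p=atz(t,[T(495,97),T(512,187)],.0546);print("lip",p,p.mean(0))
print("restcorners scene",atz(s,[S(640,443),S(610,553),S(452,512)],.006))
ax=np.array([np.cos(np.radians(-77.3)),np.sin(np.radians(-77.3))])
print("restbase along ax",np.array([.5507,-.0101])@ax, "perp",np.array([.5507,-.0101])@[-ax[1],ax[0]])
for q in (atz(t,[T(597,82),T(608,152)],.1033).mean(0),p.mean(0)): print(q[:2]@ax, q[:2]@[-ax[1],ax[0]])
# tall board check in scene: projected corners for rack
yd=np.array([np.cos(np.radians(12)),np.sin(np.radians(12)),0])
c=np.array([.5086,.3914,.128])
print("tall top ends in scene crop coords",(proj(s,[c+.03*yd,c-.03*yd])-[355,225])*4+[0,300])
# lid free edge
L=lambda x,y:(385+x/4,185+y/4)
cv2.imwrite("pics/f1.png",cv2.convertScaleAbs(np.hstack([crop(s,130,95,130,110,5)]),alpha=1.6,beta=15))
E
```

```text
panel top [array([ 0.5719, -0.028 ,  0.0973]), array([ 0.537 , -0.0352,  0.0975])] 0.03558436091893259
foot? [0.5569 0.02   0.0297]
top at z [ 0.5551 -0.0331  0.1033]
lip [[0.5678 0.0212 0.0546]
 [0.5197 0.0118 0.0546]] [0.5437 0.0165 0.0546]
restcorners scene [[ 0.4999  0.0287  0.006 ]
 [ 0.5827  0.0536  0.006 ]
 [ 0.6079 -0.048   0.006 ]]
restbase along ax 0.13092220363096077 perp 0.5350064266870195
0.15435135438828396 0.5342550068617147
0.10340428620388264 0.5340725418417368
tall top ends in scene crop coords [[341.2275 453.0197]
 [354.5611 362.081 ]]
```

View pics/f1.png

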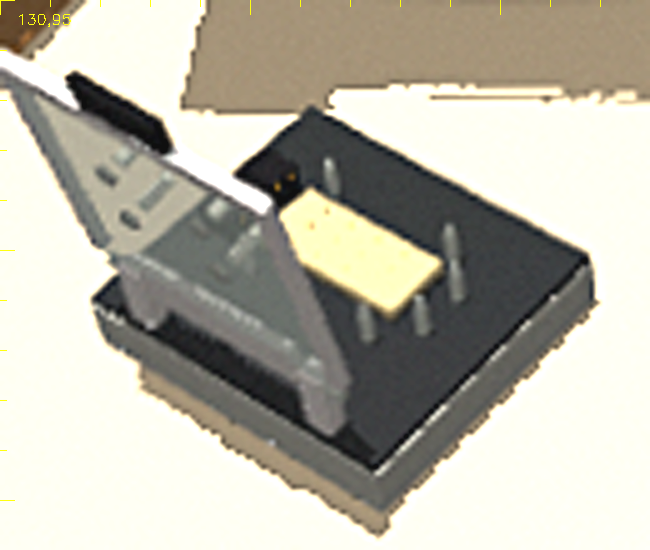

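Run:
```python
from h import *
np.set_printoptions(precision=4,suppress=True)
t=cap("top"); s=cap("scene")
F=lambda l:[(130+x/5,95+y/5) for x,y in l]
p=atz(s,F([(310,107),(590,258),(378,468),(93,300)]),.04);print("fix",p,np.linalg.norm(np.diff(p,axis=0),axis=1),p.mean(0))
p=atz(s,F([(312,188),(442,262),(392,312)]),.052);print("plate",p,np.linalg.norm(np.diff(p,axis=0),axis=1),(p[0]+p[2])/2)
h=tri([t,s],[(442,194),F([(270,207)])[0]]);print("lid free +y corner",h)
h2=tri([t,s],[(543.7,204),F([(0,58)])[0]]);print("lid free -y corner",h2)
```

```text
fix [[ 0.3828 -0.3997  0.04  ]
 [ 0.4009 -0.1877  0.04  ]
 [ 0.5828 -0.2023  0.04  ]
 [ 0.5686 -0.4116  0.04  ]] [0.2128 0.1824 0.2098] [ 0.4838 -0.3003  0.04  ]
plate [[ 0.4451 -0.3483  0.052 ]
 [ 0.4543 -0.2503  0.052 ]
 [ 0.4985 -0.2525  0.052 ]] [0.0984 0.0442] [ 0.4718 -0.3004  0.052 ]
lid free +y corner [ 0.6002 -0.2203  0.2417]
lid free -y corner [ 0.5847 -0.4012  0.2391]
```

```bash
cat >> h.py <<'E'
def down(yaw): return R.from_euler("xyz",[180,0,yaw],degrees=True)
def go(p,Rt):
    s=r.get_state(); Rc=R.from_euler("xyz",s["eef_rot"],degrees=True); d=Rc.inv().apply(np.array(p)-s["tcp_pos"]); rv=(Rc.inv()*Rt).as_rotvec(degrees=True)
    print("xyz",np.round(d/.03,3),"rot",np.round(rv,2),"rows",max(np.linalg.norm(d)/.0625,np.linalg.norm(rv)/10.7).round(1))
E
python3 - <<'E'
from h import *
go([.537,-.308,.215],down(175.2)); go([.537+.08,-.308-.0067,.215],down(175.2))
E
```

```text
xyz [-15.006   8.335   0.386] rot [-0.    0.   18.31] rows 8.2
xyz [-17.547   7.495   0.386] rot [-0.    0.   18.31] rows 9.2
```

```bash
python3 -m crank '[{"xyz":[-7.5,4.2,0.4],"delta_rot":[0,0,9],"claw":1},{"xyz":[-7.5,4.2,0.4],"delta_rot":[0,0,9],"claw":1},{"xyz":[-15,8.3,0.4],"delta_rot":[0,0,18.3],"claw":1},{"xyz":[-15,8.3,0.4],"delta_rot":[0,0,18.3],"claw":1},{"xyz":[-15,8.3,0.4],"delta_rot":[0,0,18.3],"claw":1},{"xyz":[-15,8.3,0.4],"delta_rot":[0,0,18.3],"claw":1},{"xyz":[-15,8.3,0.4],"delta_rot":[0,0,18.3],"claw":1},{"xyz":[-15,8.3,0.4],"delta_rot":[0,0,18.3],"claw":1},{"xyz":[-15,8.3,0.4],"delta_rot":[0,0,18.3],"claw":1},{"xyz":[-15,8.3,0.4],"delta_rot":[0,0,18.3],"claw":1}]'
```

```text
time_s: 1.85
tcp_pos: [0.5377, -0.3083, 0.2143]
eef_rot: [180.0, -0.0, 175.3]
contact_force: [0.0, 0.4, 0.0]
gripper_width: 0.0007
gripper_force: 0.0
```

```bash
python3 -m crank '[{"xyz":[-0.6,0,0],"delta_rot":[0,0,0],"claw":1},{"xyz":[-0.9,0,0],"delta_rot":[0,0,0],"claw":1},{"xyz":[-1.2,0,0],"delta_rot":[0,0,0],"claw":1},{"xyz":[-1.4,0,0],"delta_rot":[0,0,0],"claw":1},{"xyz":[-1.6,0,0],"delta_rot":[0,0,0],"claw":1},{"xyz":[-1.8,0,0],"delta_rot":[0,0,0],"claw":1},{"xyz":[-2.0,0,0],"delta_rot":[0,0,0],"claw":1},{"xyz":[-2.15,0,0],"delta_rot":[0,0,0],"claw":1},{"xyz":[-2.15,0,0],"delta_rot":[0,0,0],"claw":1}]'
```

```text
time_s: 2.98
tcp_pos: [0.6022, -0.3144, 0.2147]
eef_rot: [-180.0, 0.1, 175.2]
contact_force: [-1.6, 1.1, -0.5]
gripper_width: 0.0006
gripper_force: 0.8
```

```bash
python3 -m crank '[{"xyz":[-0.1,0,0],"delta_rot":[0,0,0],"claw":1},{"xyz":[-0.2,0,0],"delta_rot":[0,0,0],"claw":1},{"xyz":[-0.27,0,0],"delta_rot":[0,0,0],"claw":1},{"xyz":[-0.27,0,0],"delta_rot":[0,0,0],"claw":1}]'
```

```text
time_s: 3.48
tcp_pos: [0.6097, -0.3152, 0.2146]
eef_rot: [-180.0, 0.0, 175.2]
contact_force: [-3.7, 0.3, -1.3]
gripper_width: 0.0007
gripper_force: 1.3
```

```bash
python3 -m crank '[{"xyz":[-0.1,0,0],"delta_rot":[0,0,0],"claw":1},{"xyz":[-0.2,0,0],"delta_rot":[0,0,0],"claw":1},{"xyz":[-0.2,0,0],"delta_rot":[0,0,0],"claw":1}]'
python3 - <<'E'
from h import *
# board in rack: y dir angle 12deg; grasp z .100 -> tcp .0812
go([.5086,.3925,.25],down(-78+0)); go([.5086,.3925,.25],down(102))
E
```

```text
time_s: 3.85
tcp_pos: [0.6103, -0.3153, 0.2146]
eef_rot: [180.0, -0.6, 175.2]
contact_force: [-20.3, 5.4, 7.6]
gripper_width: 0.0002
gripper_force: 11.1
xyz [ 5.376 23.224 -1.109] rot [   0.55   -0.34 -106.83] rows 11.5
xyz [ 5.376 23.224 -1.109] rot [-0.31 -0.5  73.17] rows 11.5
```

```bash
python3 -m crank '[{"xyz":[1.5,0,0],"delta_rot":[0,0,0],"claw":1},{"xyz":[2,2,-1.1],"delta_rot":[0,0,-10],"claw":1},{"xyz":[5.38,23.2,-1.1],"delta_rot":[0,0,-106.8],"claw":0},{"xyz":[5.38,23.2,-1.1],"delta_rot":[0,0,-106.8],"claw":0},{"xyz":[5.38,23.2,-1.1],"delta_rot":[0,0,-106.8],"claw":0},{"xyz":[5.38,23.2,-1.1],"delta_rot":[0,0,-106.8],"claw":0},{"xyz":[5.38,23.2,-1.1],"delta_rot":[0,0,-106.8],"claw":0},{"xyz":[5.38,23.2,-1.1],"delta_rot":[0,0,-106.8],"claw":0},{"xyz":[5.38,23.2,-1.1],"delta_rot":[0,0,-106.8],"claw":0},{"xyz":[5.38,23.2,-1.1],"delta_rot":[0,0,-106.8],"claw":0},{"xyz":[5.38,23.2,-1.1],"delta_rot":[0,0,-106.8],"claw":0},{"xyz":[5.38,23.2,-1.1],"delta_rot":[0,0,-106.8],"claw":0},{"xyz":[5.38,23.2,-1.1],"delta_rot":[0,0,-106.8],"claw":0},{"xyz":[5.38,23.2,-1.1],"delta_rot":[0,0,-106.8],"claw":0},{"xyz":[5.38,23.2,-1.1],"delta_rot":[0,0,-106.8],"claw":0},{"xyz":[5.38,23.2,-1.1],"delta_rot":[0,0,-106.8],"claw":0}]'
python3 - <<'E'
from h import *
print(r.get_state()["joints"])
go([.5086,.3925,.0812],down(-78))
s=cap("scene"); t=cap("top")
m=np.vstack([np.hstack([crop(s,330,180,120,100,3),crop(t,90,170,120,100,3)])])
cv2.imwrite("pics/g1.png",cv2.convertScaleAbs(m,alpha=1.6,beta=15))
E
```

```text
time_s: 5.85
tcp_pos: [0.5131, 0.3905, 0.2481]
eef_rot: [-180.0, 0.0, -78.1]
contact_force: [0.1, 0.7, -0.2]
gripper_width: 0.0876
gripper_force: 0.0
[ 5.45770273e+01  1.69945834e+01 -1.61683258e+00  5.22353904e-03
 -7.13283943e+01 -4.26395121e+01]
xyz [-0.094  0.138  5.565] rot [-0.05  0.04 -0.06] rows 2.7
```

```bash
python3 -m crank '[{"xyz":[-0.12,0.1,2],"delta_rot":[0,0,0],"claw":0},{"xyz":[-0.12,0.1,4],"delta_rot":[0,0,0],"claw":0},{"xyz":[-0.12,0.1,5],"delta_rot":[0,0,0],"claw":0},{"xyz":[-0.12,0.1,5.56],"delta_rot":[0,0,0],"claw":0},{"xyz":[-0.12,0.1,5.56],"delta_rot":[0,0,0],"claw":0.2},{"xyz":[-0.12,0.1,5.56],"delta_rot":[0,0,0],"claw":0.6},{"xyz":[-0.12,0.1,5.56],"delta_rot":[0,0,0],"claw":0.6},{"xyz":[-0.12,0.1,5.56],"delta_rot":[0,0,0],"claw":0.6},{"xyz":[-0.12,0.1,5.56],"delta_rot":[0,0,0],"claw":0.6}]' 15
```

```text
time_s: 7.08
tcp_pos: [0.5095, 0.395, 0.0822]
eef_rot: [-179.9, 0.1, -78.0]
contact_force: [-1.8, -0.3, 6.7]
gripper_width: 0.0602
gripper_force: 15.0
```

```bash
python3 -m crank '[{"xyz":[0,0,0],"delta_rot":[0,0,0],"claw":0.8},{"xyz":[0,0,0],"delta_rot":[0,0,0],"claw":0.8},{"xyz":[0,0,-0.2],"delta_rot":[0,0,0],"claw":0.8},{"xyz":[0,0,-0.6],"delta_rot":[0,0,0],"claw":0.8},{"xyz":[0,0,-1.2],"delta_rot":[0,0,0],"claw":0.8},{"xyz":[0,0,-1.9],"delta_rot":[0,0,0],"claw":0.8},{"xyz":[0,0,-2.7],"delta_rot":[0,0,0],"claw":0.8},{"xyz":[0,0,-3.6],"delta_rot":[0,0,0],"claw":0.8},{"xyz":[0,0,-4.5],"delta_rot":[0,0,0],"claw":0.8},{"xyz":[0,0,-5],"delta_rot":[0,0,0],"claw":0.8},{"xyz":[0,0,-5],"delta_rot":[0,0,0],"claw":0.8}]' 35
python3 - <<'E'
from h import *
s=cap("scene"); t=cap("top")
m=np.hstack([crop(s,340,140,110,140,4)[:, :400],crop(t,50,190,100,100,4)]) if 0 else None
a=crop(s,340,130,100,140,4); b=crop(t,60,190,100,100,4); 
m=np.zeros((560,800,3),np.uint8); m[:,:400]=a; m[:400,400:]=b
cv2.imwrite("pics/g2.png",cv2.convertScaleAbs(m,alpha=1.6,beta=15)); print(r.get_state()["tcp_pos"])
E
```

```text
time_s: 8.45
tcp_pos: [0.5093, 0.3947, 0.2323]
eef_rot: [-179.9, 0.1, -78.0]
contact_force: [-0.1, -0.0, -2.1]
gripper_width: 0.0592
gripper_force: 35.0
[0.50849209 0.39399252 0.22994488]
```

View pics/g2.png

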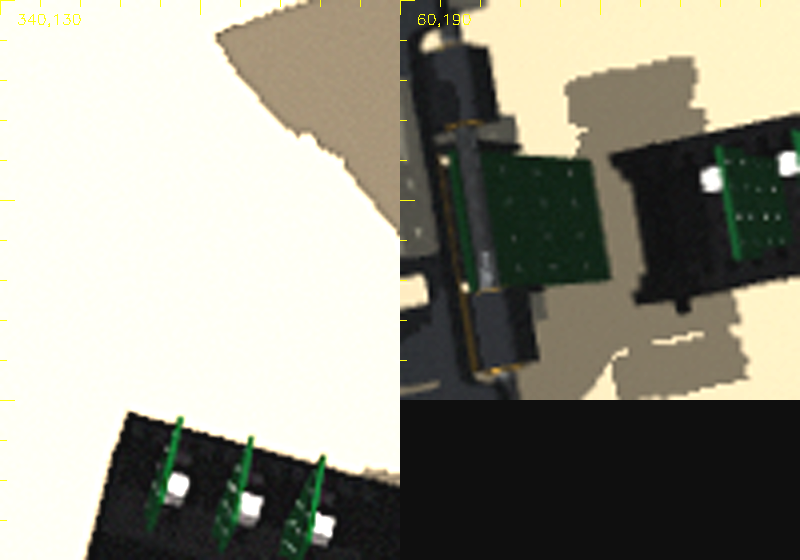

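Run:
```python
from h import *
t=cap("top")
p=atz(t,[(108,230),(112.5,259.5)],.156); st=r.get_state(); print(p,np.linalg.norm(p[0]-p[1]),st["tcp_pos"],st["eef_rot"])
Rc=R.from_euler("xyz",st["eef_rot"],degrees=True); print("bottom rel tool",Rc.inv().apply(p.mean(0)-st["tcp_pos"]))
# target: on-rest pose, tool z = -board z, tool y = -board y (yaw -78 style)
a=np.radians(-77.3); ax=np.array([np.cos(a),np.sin(a),0]); ry=np.array([-ax[1],ax[0],0]); zz=np.array([0,0,1])
c,sn=np.cos(np.radians(50)),np.sin(np.radians(50))
bz=c*ax+sn*zz; by=ry; bx=np.cross(by,bz)
seat=np.array([.5455,.0173,.043])
print("board axes",bx,by,bz, "tool y now",Rc.as_matrix()[:,1],"x",Rc.as_matrix()[:,0])
M=R.from_matrix(np.c_[bx,-by,-bz]); print(np.linalg.det(M.as_matrix()))
tc=seat+bz*(.093-.0188)
print("final tcp",tc)
go(tc+np.array([0,0,.06])-bx*.06,down(-77.3)); go(tc-bx*.06+bz*.03,M); go(tc-bx*.012+bz*.012,M);go(tc-bx*.004,M)
```

```text
[[0.5377376  0.39282363 0.156     ]
 [0.48060602 0.38157592 0.156     ]] 0.05822824691097108 [0.50842858 0.39388554 0.22952082] [ 1.79903562e+02 -5.01434556e-02 -7.79992470e+01]
bottom rel tool [0.00662983 0.00053939 0.07352766]
board axes [ 0.16841196 -0.74730282 -0.64278761] [0.97553454 0.2198462  0.        ] [ 0.14131442 -0.62706152  0.76604444] tool y now [-0.97814379 -0.20792281  0.00168317] x [ 2.07924466e-01 -9.78144494e-01  8.75168287e-04]
1.0
final tcp [ 0.55598553 -0.02922796  0.0998405 ]
xyz [12.592  1.399  1.05 ] rot [ 0.1  -0.05 -0.7 ] rows 6.1
xyz [13.234  1.389  2.285] rot [ -0.15 -40.05  -0.7 ] rows 6.5
xyz [14.073  1.376  3.774] rot [ -0.15 -40.05  -0.7 ] rows 7.0
xyz [14.019  1.376  4.252] rot [ -0.15 -40.05  -0.7 ] rows 7.1
```

```bash
python3 -m crank '[{"xyz":[1.5,0.1,0],"delta_rot":[0,0,0],"claw":0.8},{"xyz":[3,0.3,0],"delta_rot":[0,0,0],"claw":0.8},{"xyz":[4.5,0.5,0],"delta_rot":[0,-4,0],"claw":0.8},{"xyz":[6,0.6,0.3],"delta_rot":[0,-10,0],"claw":0.8},{"xyz":[7.5,0.8,0.7],"delta_rot":[0,-16,0],"claw":0.8},{"xyz":[9,1,1.1],"delta_rot":[0,-22,-0.3],"claw":0.8},{"xyz":[10.5,1.1,1.5],"delta_rot":[0,-28,-0.5],"claw":0.8},{"xyz":[12,1.3,1.9],"delta_rot":[0,-34,-0.7],"claw":0.8},{"xyz":[13.23,1.39,2.29],"delta_rot":[-0.15,-40,-0.7],"claw":0.8},{"xyz":[13.23,1.39,2.29],"delta_rot":[-0.15,-40,-0.7],"claw":0.8},{"xyz":[13.23,1.39,2.29],"delta_rot":[-0.15,-40,-0.7],"claw":0.8},{"xyz":[13.23,1.39,2.29],"delta_rot":[-0.15,-40,-0.7],"claw":0.8}]'
cat >> h.py <<'E'
np.set_printoptions(precision=4,suppress=True)
a=np.radians(-77.3); ax=np.array([np.cos(a),np.sin(a),0]); ry=np.array([-ax[1],ax[0],0]); zz=np.array([0,0,1])
c5,s5=np.cos(np.radians(50)),np.sin(np.radians(50))
bz=c5*ax+s5*zz; by=ry; bx=np.cross(by,bz)
seat=np.array([.5455,.0173,.043])
M=R.from_matrix(np.c_[bx,-by,-bz]); tc=seat+bz*(.093-.0188)
E
python3 - <<'E'
from h import *
st=r.get_state(); print(st["joints"])
go(tc-bx*.006+bz*.016,M)
s=cap("scene"); t=cap("top")
m=np.hstack([crop(s,240,150,100,110,4),crop(t,265,180,100,110,4)])
cv2.imwrite("pics/g3.png",cv2.convertScaleAbs(m,alpha=1.6,beta=15))
E
```

```text
time_s: 10.1
tcp_pos: [0.5507, -0.0014, 0.1626]
eef_rot: [-179.8, 40.0, -77.1]
contact_force: [0.1, 1.5, -1.5]
gripper_width: 0.0594
gripper_force: 35.0
[ -7.9166  24.8501   1.1771 -37.186  -84.185   30.6831]
xyz [1.868 0.038 0.463] rot [-0.04 -0.05  0.18] rows 0.9
```

View pics/g3.png

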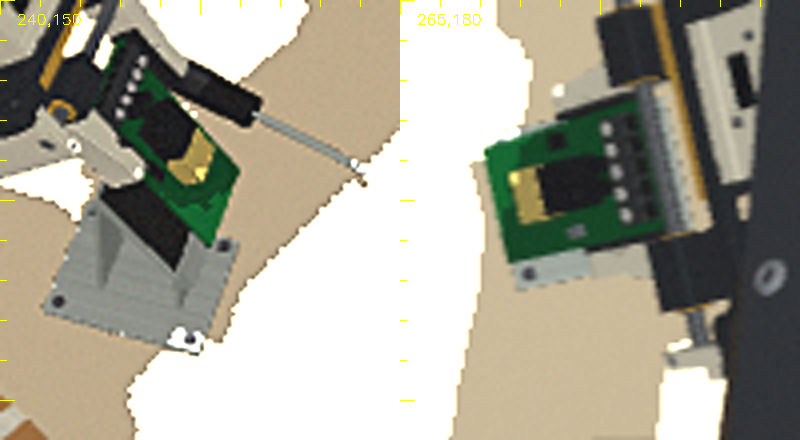

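Run:
```python
from h import *
s=cap("scene"); t=cap("top"); st=r.get_state()
P=[tri([t,s],[(286.25,217.5),(240+210/4,150+247/4)]),tri([t,s],[(292.5,245.75),(240+240/4,150+172/4)])]
m=np.mean(P,0); T=R.from_euler("xyz",st["eef_rot"],degrees=True)
print(P,np.linalg.norm(P[0]-P[1]),m,"rel tool",T.inv().apply(m-st["tcp_pos"]))
# lift of seat in board axes
B=np.c_[bx,by,bz]; print("seat minus bottom in board axes",B.T@(seat-m))
```

```text
[array([0.5678, 0.0478, 0.1005]), array([0.5103, 0.0352, 0.0997])] 0.05888021920980774 [0.5391 0.0415 0.1001] rel tool [0.0064 0.0021 0.0767]
seat minus bottom in board axes [ 0.0559  0.0009 -0.0276]
```

```bash
python3 -m crank '[{"xyz":[0.8,0,0.2],"delta_rot":[0,0,0],"claw":0.8},{"xyz":[1.5,0,0.45],"delta_rot":[0,0,0],"claw":0.8},{"xyz":[1.73,0,0.5],"delta_rot":[0,0,0],"claw":0.8},{"xyz":[1.73,0,0.5],"delta_rot":[0,0,0],"claw":0.8},{"xyz":[1.73,0,0.5],"delta_rot":[0,0,0],"claw":0.8}]'
python3 - <<'E'
from h import *
s=cap("scene"); t=cap("top")
m=np.hstack([crop(s,250,170,80,90,5),crop(t,270,185,80,90,5)])
cv2.imwrite("pics/g4.png",cv2.convertScaleAbs(m,alpha=1.6,beta=15))
E
```

```text
time_s: 10.92
tcp_pos: [0.5578, -0.0322, 0.1173]
eef_rot: [-179.8, 40.0, -77.2]
contact_force: [-0.6, 1.2, -2.1]
gripper_width: 0.0594
gripper_force: 35.0
```

View pics/g4.png

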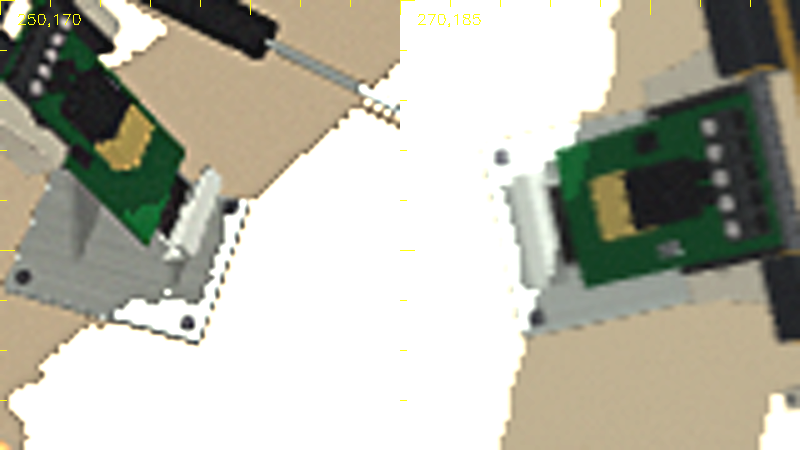

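```bash
python3 -m crank '[{"xyz":[0,0,0.15],"delta_rot":[0,0,0],"claw":0.8},{"xyz":[0,0,0.3],"delta_rot":[0,0,0],"claw":0.8},{"xyz":[0,0,0.4],"delta_rot":[0,0,0],"claw":0.8},{"xyz":[0,0,0.4],"delta_rot":[0,0,0],"claw":0.8}]'
```

```text
time_s: 11.52
tcp_pos: [0.5556, -0.0242, 0.1078]
eef_rot: [-179.9, 40.0, -77.2]
contact_force: [1.1, 0.8, -2.3]
gripper_width: 0.0596
gripper_force: 35.0
```

```bash
python3 -m crank '[{"xyz":[0,0,0.07],"delta_rot":[0,0,0],"claw":0.8},{"xyz":[0,0,0.14],"delta_rot":[0,0,0],"claw":0.8},{"xyz":[0,0,0.14],"delta_rot":[0,0,0],"claw":0.8}]'
```

```text
time_s: 11.9
tcp_pos: [0.5551, -0.0217, 0.1047]
eef_rot: [-179.9, 40.0, -77.2]
contact_force: [0.7, -1.8, -1.4]
gripper_width: 0.0596
gripper_force: 35.0
```

```bash
python3 -m crank '[{"xyz":[0,0,0.07],"delta_rot":[0,0,0],"claw":0.8},{"xyz":[0,0,0.1],"delta_rot":[0,0,0],"claw":0.8},{"xyz":[0,0,0.1],"delta_rot":[0,0,0],"claw":0.8}]'
```

```text
time_s: 12.28
tcp_pos: [0.5552, -0.0209, 0.1035]
eef_rot: [-179.8, 39.9, -77.1]
contact_force: [0.6, -4.6, 6.2]
gripper_width: 0.0594
gripper_force: 35.0
```

```bash
python3 -m crank '[{"xyz":[0.05,0,-0.02],"delta_rot":[0,0,0],"claw":0.8},{"xyz":[0.1,0,-0.03],"delta_rot":[0,0,0],"claw":0.8},{"xyz":[0.1,0,-0.03],"delta_rot":[0,0,0],"claw":0.8}]' 15
```

```text
time_s: 12.65
tcp_pos: [0.5556, -0.0229, 0.1018]
eef_rot: [-179.8, 40.0, -77.2]
contact_force: [-0.2, -1.9, 5.4]
gripper_width: 0.0597
gripper_force: 15.0
```

```bash
python3 -m crank '[{"xyz":[0.05,0,0],"delta_rot":[0,0,0],"claw":0.8},{"xyz":[0.1,0,0],"delta_rot":[0,0,0],"claw":0.8},{"xyz":[0.1,0,0],"delta_rot":[0,0,0],"claw":0.8}]' 15
```

```text
time_s: 13.02
tcp_pos: [0.5557, -0.0235, 0.1012]
eef_rot: [-179.8, 40.2, -77.1]
contact_force: [-1.6, 2.7, 13.0]
gripper_width: 0.0601
gripper_force: 15.0
```

```bash
python3 -m crank '[{"xyz":[-0.04,0,0],"delta_rot":[0,0,0],"claw":0.3},{"xyz":[-0.04,0,0],"delta_rot":[0,0,0],"claw":0.25},{"xyz":[-0.04,0,0],"delta_rot":[0,0,0],"claw":0.2},{"xyz":[-0.04,0,0],"delta_rot":[0,0,0],"claw":0.1},{"xyz":[-0.04,0,0],"delta_rot":[0,0,0],"claw":0},{"xyz":[-0.04,0,0],"delta_rot":[0,0,0],"claw":0},{"xyz":[-0.04,0,-1],"delta_rot":[0,0,0],"claw":0},{"xyz":[-0.04,0,-2],"delta_rot":[0,0,0],"claw":0},{"xyz":[-0.04,0,-3],"delta_rot":[0,0,0],"claw":0},{"xyz":[-0.04,0,-3],"delta_rot":[0,0,0],"claw":0}]'
python3 - <<'E'
from h import *
print(r.get_state()["joints"])
s=cap("scene"); t=cap("top")
m=np.hstack([crop(s,250,170,80,90,5),crop(t,270,185,80,90,5)])
cv2.imwrite("pics/g5.png",cv2.convertScaleAbs(m,alpha=1.6,beta=15))
E
```

```text
time_s: 14.28
tcp_pos: [0.5694, -0.082, 0.1706]
eef_rot: [-179.6, 39.9, -77.1]
contact_force: [0.0, 1.2, 0.1]
gripper_width: 0.0875
gripper_force: 0.0
[-14.1667  28.3722   7.5925 -35.0178 -89.7147  33.6139]
```

View pics/g5.png

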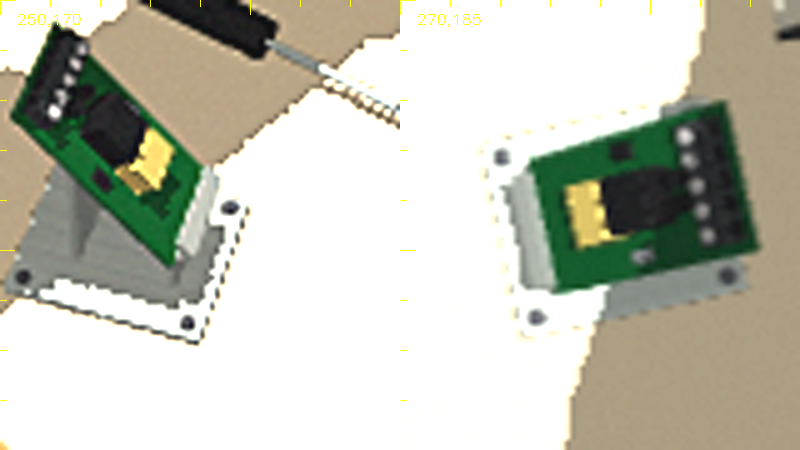

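Run:
```python
from h import *
s=cap("scene"); t=cap("top")
S=lambda x,y:(250+x/5,170+y/5); T=lambda x,y:(270+(x-400)/5,185+y/5)
b1=tri([t,s],[T(530,160),S(172,268)]); t1=tri([t,s],[T(724,100),S(12,118)]); t2=tri([t,s],[T(760,248),S(52,25)])
print(b1,t1,t2,np.linalg.norm(b1-t1),np.linalg.norm(t1-t2))
mid=(b1+t2)/2; z=(t1-b1)/np.linalg.norm(t1-b1); y=(t1-t2)/np.linalg.norm(t1-t2)
print("mid",mid,"nominal",seat+.06*bz,"bz",z,bz,"by",y,by)
B=np.c_[bx,by,bz]; print("mid-nominal in board axes",B.T@(mid-seat-.06*bz))
N=R.from_matrix(np.c_[bz,-by,bx])
m0=seat+.06*bz
go([.56,-.02,.27],down(-77.3)); go(m0-bx*.10,N); go(m0+bx*.008,N)
```

```text
[0.5727 0.0288 0.0409] [ 0.5909 -0.0479  0.1329] [ 0.5332 -0.062   0.1317] 0.12114503586969745 0.05942814013706983
mid [ 0.5529 -0.0166  0.0863] nominal [ 0.554  -0.0203  0.089 ] bz [ 0.1502 -0.6331  0.7593] [ 0.1413 -0.6271  0.766 ] by [0.9711 0.238  0.0194] [0.9755 0.2198 0.    ]
mid-nominal in board axes [-0.0013 -0.0002 -0.0045]
xyz [-3.714 -0.188 -1.307] rot [-0.02 40.06  0.02] rows 3.7
xyz [-3.19   0.012  3.337] rot [-0.03 90.06  0.01] rows 8.4
xyz [0.41  0.013 3.333] rot [-0.03 90.06  0.01] rows 8.4
```

```bash
python3 -m crank '[{"xyz":[-1.5,-0.1,-1.3],"delta_rot":[0,8,0],"claw":0},{"xyz":[-3,-0.1,-1.3],"delta_rot":[0,18,0],"claw":0},{"xyz":[-3.7,-0.1,-1.0],"delta_rot":[0,28,0],"claw":0},{"xyz":[-3.7,-0.1,-0.6],"delta_rot":[0,38,0],"claw":0},{"xyz":[-3.7,-0.1,0],"delta_rot":[0,48,0],"claw":0},{"xyz":[-3.6,-0.05,0.8],"delta_rot":[0,58,0],"claw":0},{"xyz":[-3.4,0,1.6],"delta_rot":[0,68,0],"claw":0},{"xyz":[-3.3,0,2.4],"delta_rot":[0,78,0],"claw":0},{"xyz":[-3.19,0,3.34],"delta_rot":[0,88,0],"claw":0},{"xyz":[-3.19,0,3.34],"delta_rot":[0,90,0],"claw":0},{"xyz":[-3.19,0,3.34],"delta_rot":[0,90,0],"claw":0},{"xyz":[-3.19,0,3.34],"delta_rot":[0,90,0],"claw":0}]'
python3 - <<'E'
from h import *
print(r.get_state()["joints"])
N=R.from_matrix(np.c_[bz,-by,bx]); m0=seat+.06*bz-.001*bz
go(m0+bx*.008,N)
E
```

```text
time_s: 15.98
tcp_pos: [0.5382, 0.0537, 0.1546]
eef_rot: [-179.7, -49.9, -77.6]
contact_force: [0.0, 0.4, -0.2]
gripper_width: 0.0876
gripper_force: 0.0
[ 49.723   23.2164 -39.3146  40.9248 -68.8838 -66.9484]
xyz [-0.078  0.035  3.604] rot [-0.08  0.15 -0.17] rows 1.7
```

```bash
python3 -m crank '[{"xyz":[-0.05,0.03,1.2],"delta_rot":[0,0,0],"claw":0},{"xyz":[-0.08,0.03,2.2],"delta_rot":[0,0,0],"claw":0},{"xyz":[-0.08,0.03,3],"delta_rot":[0,0,0],"claw":0},{"xyz":[-0.08,0.03,3.6],"delta_rot":[0,0,0],"claw":0},{"xyz":[-0.08,0.03,3.6],"delta_rot":[0,0,0],"claw":0},{"xyz":[-0.08,0.03,3.6],"delta_rot":[0,0,0],"claw":0.25},{"xyz":[-0.08,0.03,3.6],"delta_rot":[0,0,0],"claw":0.7},{"xyz":[-0.08,0.03,3.6],"delta_rot":[0,0,0],"claw":0.7},{"xyz":[-0.08,0.03,3.6],"delta_rot":[0,0,0],"claw":0.7}]' 10
```

```text
time_s: 17.1
tcp_pos: [0.5554, -0.025, 0.0828]
eef_rot: [-179.8, -50.0, -77.4]
contact_force: [-0.9, 2.2, 2.7]
gripper_width: 0.0596
gripper_force: 10.0
```

```bash
python3 -m crank '[{"xyz":[0,0,0],"delta_rot":[0,0,0],"claw":0.9},{"xyz":[0,0,0],"delta_rot":[0,0,0],"claw":0.9},{"xyz":[0.2,0,-0.05],"delta_rot":[0,0,0],"claw":0.9},{"xyz":[0.6,0,-0.1],"delta_rot":[0,0,0],"claw":0.9},{"xyz":[1.0,0,-0.4],"delta_rot":[0,0,0],"claw":0.9},{"xyz":[1.3,0,-1.2],"delta_rot":[0,0,0],"claw":0.9},{"xyz":[1.6,0,-2.2],"delta_rot":[0,0,0],"claw":0.9},{"xyz":[1.8,0,-3.2],"delta_rot":[0,0,0],"claw":0.9},{"xyz":[1.8,0,-3.2],"delta_rot":[0,0,0],"claw":0.9},{"xyz":[1.8,0,-3.2],"delta_rot":[0,0,0],"claw":0.9}]' 35
python3 - <<'E'
from h import *
t=cap("top")
fx=np.array([.9965,-.0837,0]); fy=np.array([.0837,.9965,0]); H=np.array([.4725,-.3027,0])+.095*fx+.076*zz
th=1.725; u=-np.cos(th)*fx+np.sin(th)*zz; n=-np.sin(th)*fx-np.cos(th)*zz*1  # inner normal
n=-fx*np.sin(th)-zz*np.cos(th) if False else np.cross(u,fy); n=n*np.sign(n@-fx)
for px in [(290,105),(318,86),(416,118),(453,98),(285,90),(314,71),(414,101),(448,82)]:
    v=ray(t,[(385+px[0]/4,185+px[1]/4)])[0]; e=np.array(t["eye"])
    for off in(.004,):
        P=e+v*(((H+off*n-e)@n)/(v@n)); print(px,"d",(P-H)@u,"y",(P-H)@fy)
go([.4725,-.3027,.15],down(-94.8)); print(r.get_state()["joints"])
E
```

```text
time_s: 18.35
tcp_pos: [0.546, 0.0118, 0.1855]
eef_rot: [-179.9, -50.0, -77.4]
contact_force: [0.7, -0.7, -2.2]
gripper_width: 0.0588
gripper_force: 35.0
(290, 105) d 0.08385316329617744 y 0.030976385325741113
(318, 86) d 0.12059363938324884 y 0.03240671407855501
(416, 118) d 0.08147763995705914 y -0.031791797300026084
(453, 98) d 0.12162067826316394 y -0.030371038371263714
(285, 90) d 0.10895094483669109 y 0.043184728596724245
(314, 71) d 0.14363482314100348 y 0.043643546121257405
(414, 101) d 0.11063955170854534 y -0.01714005887982315
(448, 82) d 0.14607568411728422 y -0.01604795409260827
xyz [5.324 4.682 8.168] rot [ -7.65 -49.61  16.32] rows 5.2
[ 45.6635  19.7006 -40.5272  43.3441 -69.4636 -63.6348]
```

Run:
```python
from h import *
go([.4725,-.3027,.20],down(-94.8))
```

```text
xyz [6.601 4.681 7.097] rot [ -7.65 -49.61  16.32] rows 5.2
```

```bash
python3 -m crank '[{"xyz":[0.6,0.4,0.6],"delta_rot":[-0.7,-4.5,1.5],"claw":0.9},{"xyz":[1.3,0.9,1.4],"delta_rot":[-1.5,-10,3.3],"claw":0.9},{"xyz":[2.2,1.6,2.4],"delta_rot":[-2.6,-16.5,5.4],"claw":0.9},{"xyz":[3.1,2.2,3.3],"delta_rot":[-3.6,-23,7.6],"claw":0.9},{"xyz":[4,2.8,4.3],"delta_rot":[-4.6,-30,9.9],"claw":0.9},{"xyz":[4.9,3.5,5.3],"delta_rot":[-5.7,-37,12.2],"claw":0.9},{"xyz":[5.7,4.1,6.2],"delta_rot":[-6.6,-43,14.2],"claw":0.9},{"xyz":[6.3,4.5,6.8],"delta_rot":[-7.3,-47.4,15.6],"claw":0.9},{"xyz":[6.6,4.68,7.1],"delta_rot":[-7.65,-49.6,16.32],"claw":0.9},{"xyz":[6.6,4.68,7.1],"delta_rot":[-7.65,-49.6,16.32],"claw":0.9},{"xyz":[6.6,4.68,7.1],"delta_rot":[-7.65,-49.6,16.32],"claw":0.9}]'
python3 - <<'E'
from h import *
print(r.get_state()["joints"])
go([.4725,-.3027,.11],down(-94.8))
E
```

```text
time_s: 19.77
tcp_pos: [0.4723, -0.3019, 0.1991]
eef_rot: [179.9, 0.0, -94.8]
contact_force: [-0.2, -0.5, -0.9]
gripper_width: 0.059
gripper_force: 35.0
[-12.5809  11.0117 -16.2222  -0.004  -62.8322   7.774 ]
xyz [ 0.027 -0.014  2.971] rot [ 0.06  0.01 -0.01] rows 1.4
```

```bash
python3 -m crank '[{"xyz":[0,0,1.2],"delta_rot":[0,0,0],"claw":0.9},{"xyz":[0,0,2.4],"delta_rot":[0,0,0],"claw":0.9},{"xyz":[0,0,3.3],"delta_rot":[0,0,0],"claw":0.9},{"xyz":[0,0,3.6],"delta_rot":[0,0,0],"claw":0.9},{"xyz":[0,0,3.6],"delta_rot":[0,0,0],"claw":0.9},{"xyz":[0,0,3.6],"delta_rot":[0,0,0],"claw":0.9}]'
python3 - <<'E'
from h import *
s=cap("scene"); t=cap("top")
m=np.zeros((600,800,3),np.uint8); m[:,:400]=crop(s,170,110,80,120,5); m[:,400:]=crop(t,415,220,80,120,5)
cv2.imwrite("pics/g6.png",cv2.convertScaleAbs(m,alpha=2.2,beta=25))
E
```

```text
time_s: 20.52
tcp_pos: [0.4743, -0.3019, 0.0934]
eef_rot: [-179.8, -0.0, -94.7]
contact_force: [0.9, -0.2, -1.5]
gripper_width: 0.0588
gripper_force: 35.0
```

View pics/g6.png

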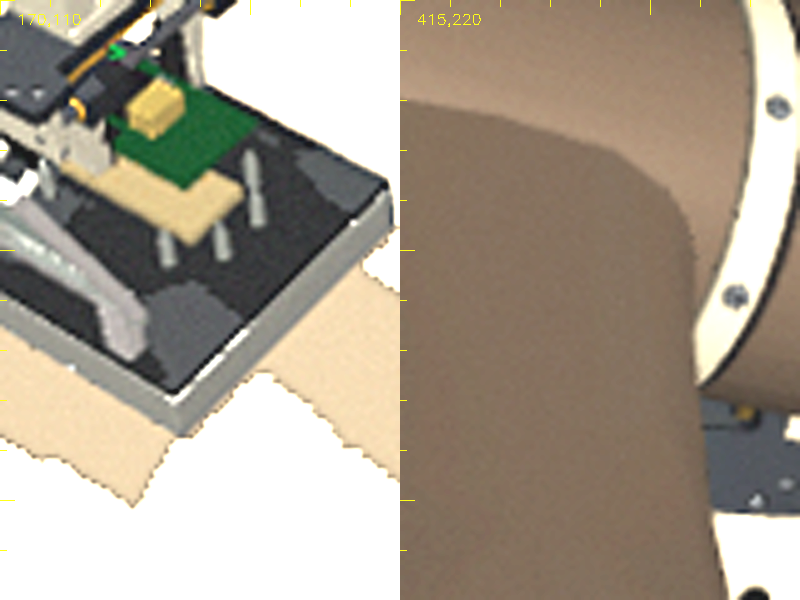

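Run:
```python
from h import *
s=cap("scene"); st=r.get_state()
S=lambda l:[(170+x/5,110+y/5) for x,y in l]
b=atz(s,S([(258,122),(190,190)]),.1015); print("board end",b,np.linalg.norm(b[0]-b[1]),b.mean(0))
p=atz(s,S([(243,187),(192,245)]),.052); print("plate end",p,np.linalg.norm(p[0]-p[1]),p.mean(0))
q=atz(s,S([(250,151),(165,230)]),.066); print("pins",q,np.linalg.norm(q[0]-q[1]),q.mean(0))
fx=np.array([.9965,-.0837,0]); fy=np.array([.0837,.9965,0])
print("nest from plate",p.mean(0)-.05*fy,"from pins",q.mean(0)-.045*fy,"board mid",b.mean(0)-.06*fy,"tcp",st["tcp_pos"])
d=b[1]-b[0]; print("yaw",np.degrees(np.arctan2(d[1],d[0])), [np.degrees(np.arctan2(*(k[1]-k[0])[[1,0]])) for k in(p,q)])
```

```text
board end [[ 0.446  -0.2393  0.1015]
 [ 0.5048 -0.2417  0.1015]] 0.058894539984521994 [ 0.4754 -0.2405  0.1015]
plate end [[ 0.454  -0.2498  0.052 ]
 [ 0.5032 -0.2491  0.052 ]] 0.0491808832013747 [ 0.4786 -0.2495  0.052 ]
pins [[ 0.4398 -0.2534  0.066 ]
 [ 0.511  -0.2593  0.066 ]] 0.07150119562183152 [ 0.4754 -0.2564  0.066 ]
nest from plate [ 0.4744 -0.2993  0.052 ] from pins [ 0.4716 -0.3012  0.066 ] board mid [ 0.4704 -0.3003  0.1015] tcp [ 0.474  -0.302   0.0932]
yaw -2.294855157828949 [np.float64(0.8495175512304867), np.float64(-4.7573976517385645)]
```

```bash
python3 -m crank '[{"xyz":[0,0,0.4],"delta_rot":[0,0,0],"claw":0.9},{"xyz":[0,0,0.8],"delta_rot":[0,0,0],"claw":0.9},{"xyz":[0,0,1.0],"delta_rot":[0,0,0],"claw":0.9},{"xyz":[0,0,1.1],"delta_rot":[0,0,0],"claw":0.9},{"xyz":[0,0,1.2],"delta_rot":[0,0,0],"claw":0.9},{"xyz":[0,0,1.2],"delta_rot":[0,0,0],"claw":0.9}]'
```

```text
time_s: 21.42
tcp_pos: [0.4735, -0.3019, 0.056]
eef_rot: [-180.0, 0.0, -94.8]
contact_force: [-0.2, 0.1, -1.3]
gripper_width: 0.0587
gripper_force: 35.0
```

```bash
python3 -m crank '[{"xyz":[0,0,0.08],"delta_rot":[0,0,0],"claw":0.9},{"xyz":[0,0,0.16],"delta_rot":[0,0,0],"claw":0.9},{"xyz":[0,0,0.2],"delta_rot":[0,0,0],"claw":0.9},{"xyz":[0,0,0.2],"delta_rot":[0,0,0],"claw":0.9}]'
```

```text
time_s: 21.92
tcp_pos: [0.4734, -0.3018, 0.0501]
eef_rot: [-180.0, 0.0, -94.8]
contact_force: [0.2, -0.6, -1.4]
gripper_width: 0.0587
gripper_force: 35.0
```

```bash
python3 -m crank '[{"xyz":[0,0,0.05],"delta_rot":[0,0,0],"claw":0.9},{"xyz":[0,0,0.1],"delta_rot":[0,0,0],"claw":0.9},{"xyz":[0,0,0.1],"delta_rot":[0,0,0],"claw":0.9}]'
```

```text
time_s: 22.3
tcp_pos: [0.4734, -0.3018, 0.047]
eef_rot: [-180.0, 0.0, -94.8]
contact_force: [-0.1, -0.1, -1.8]
gripper_width: 0.0591
gripper_force: 35.0
```

```bash
python3 -m crank '[{"xyz":[0,0,0.05],"delta_rot":[0,0,0],"claw":0.9},{"xyz":[0,0,0.08],"delta_rot":[0,0,0],"claw":0.9},{"xyz":[0,0,0.08],"delta_rot":[0,0,0],"claw":0.9}]'
```

```text
time_s: 22.68
tcp_pos: [0.4734, -0.3018, 0.0446]
eef_rot: [-180.0, 0.0, -94.8]
contact_force: [-0.2, 0.5, -1.4]
gripper_width: 0.0587
gripper_force: 35.0
```

```bash
python3 -m crank '[{"xyz":[0,0,0.03],"delta_rot":[0,0,0],"claw":0.9},{"xyz":[0,0,0.06],"delta_rot":[0,0,0],"claw":0.9},{"xyz":[0,0,0.06],"delta_rot":[0,0,0],"claw":0.9}]'
```

```text
time_s: 23.05
tcp_pos: [0.4736, -0.3019, 0.043]
eef_rot: [-179.9, 0.0, -94.8]
contact_force: [0.0, 1.0, -0.6]
gripper_width: 0.0588
gripper_force: 35.0
```

```bash
python3 -m crank '[{"xyz":[0,0,0.02],"delta_rot":[0,0,0],"claw":0.9},{"xyz":[0,0,0.05],"delta_rot":[0,0,0],"claw":0.9},{"xyz":[0,0,0.05],"delta_rot":[0,0,0],"claw":0.9}]'
```

```text
time_s: 23.42
tcp_pos: [0.4735, -0.3019, 0.0415]
eef_rot: [-179.9, 0.0, -94.8]
contact_force: [0.5, 0.7, 2.0]
gripper_width: 0.059
gripper_force: 35.0
```

Run:
```python
from h import *
f=[r.get_state()["contact_force"][2] for _ in range(3)]
s=cap("scene"); st=r.get_state(); print(f,st["tcp_pos"],st["contact_force"])
g=s["img"].astype(int); m=((g[...,1]>g[...,2]+18)&(g[...,1]>g[...,0]+10)).astype(np.uint8); m[:110]=0;m[200:]=0;m[:,:165]=0;m[:,260:]=0
n,l,stt,c=cv2.connectedComponentsWithStats(m); k=1+np.argmax(stt[1:,4]); 
cn=max(cv2.findContours((l==k).astype(np.uint8),0,2)[0],key=len); print(stt[k],cv2.approxPolyDP(cn,2,True)[:,0].tolist())
fx=np.array([.9965,-.0837,0]); fy=np.array([.0837,.9965,0]); N=np.array([.472,-.3005,0])
for z in(.0552,.0582,.0612): print(z,proj(s,[N+.06*fy+sg*.03*fx+z*zz for sg in(-1,1)]).round(1).tolist())
```

```text
[np.float64(2.0411237822755544), np.float64(2.0411237822755544), np.float64(2.0411237822755544)] [ 0.4735 -0.3018  0.0415] [-0.9488  0.4404  0.9196]
[195 138  28  23 255] [[207, 138], [210, 145], [204, 151], [195, 147], [196, 153], [209, 160], [212, 154], [215, 155], [222, 147]]
0.0552 [[223.3, 146.6], [209.2, 159.9]]
0.0582 [[223.2, 145.9], [209.1, 159.2]]
0.0612 [[223.1, 145.1], [208.9, 158.5]]
```

```bash
python3 -m crank '[{"xyz":[0,0,0],"delta_rot":[0,0,0],"claw":0.3},{"xyz":[0,0,0],"delta_rot":[0,0,0],"claw":0.2},{"xyz":[0,0,0],"delta_rot":[0,0,0],"claw":0.1},{"xyz":[0,0,0],"delta_rot":[0,0,0],"claw":0},{"xyz":[0,0,0],"delta_rot":[0,0,0],"claw":0},{"xyz":[0,0,-0.5],"delta_rot":[0,0,0],"claw":0},{"xyz":[0,0,-1.5],"delta_rot":[0,0,0],"claw":0},{"xyz":[0,0,-3],"delta_rot":[0,0,0],"claw":0},{"xyz":[0,0,-4.5],"delta_rot":[0,0,0],"claw":0},{"xyz":[0,0,-6],"delta_rot":[0,0,0],"claw":0},{"xyz":[0,0,-8],"delta_rot":[0,0,0],"claw":0},{"xyz":[0,0,-8],"delta_rot":[0,0,0],"claw":0},{"xyz":[0,0,-8],"delta_rot":[0,0,0],"claw":0}]' 15
python3 - <<'E'
from h import *
s=cap("scene"); t=cap("top")
for c,w in((s,(110,200,165,260)),(t,(200,330,410,520))):
    g=c["img"].astype(int); m=((g[...,1]>g[...,2]+18)&(g[...,1]>g[...,0]+10)).astype(np.uint8); k=np.zeros_like(m); k[w[0]:w[1],w[2]:w[3]]=1; m*=k
    n,l,st,_=cv2.connectedComponentsWithStats(m); k=1+np.argmax(st[1:,4]); print(st[k])
    for q in cv2.findContours((l==k).astype(np.uint8),0,2)[0]: print(cv2.approxPolyDP(q,2,True)[:,0].tolist())
    fx=np.array([.9965,-.0837,0]); fy=np.array([.0837,.9965,0]); N=np.array([.4725,-.3025,.0552])
    print(proj(c,[N+b*.06*fy+a*.03*fx for a,b in((-1,1),(1,1),(1,-1),(-1,-1))]).round(1).tolist())
E
```

```text
time_s: 25.1
tcp_pos: [0.473, -0.3017, 0.2823]
eef_rot: [-179.9, 0.0, -94.8]
contact_force: [-0.8, 0.7, 0.1]
gripper_width: 0.0878
gripper_force: 0.0
[177 131  46  29 394]
[[177, 141], [208, 159], [220, 147], [222, 148], [195, 131], [193, 135], [197, 134], [209, 140], [210, 145], [203, 151], [188, 139], [183, 143]]
[[222.6, 146.4], [208.5, 159.8], [176.3, 141.2], [190.7, 128.8]]Traceback (most recent call last):
  File "<stdin>", line 5, in <module>
    return _wrapfunc(a, 'argmax', axis=axis, out=out, **kwds)
    return bound(*args, **kwds)
ValueError: attempt to get argmax of an empty sequence
```

```bash
python3 -m crank '[{"xyz":[0,-2,-0.5],"delta_rot":[0,0,0],"claw":1},{"xyz":[0,-4,-0.5],"delta_rot":[0,0,0],"claw":1},{"xyz":[0,-6,-0.5],"delta_rot":[0,0,0],"claw":1},{"xyz":[0,-7.35,-0.5],"delta_rot":[0,0,0],"claw":1},{"xyz":[0,-7.35,-0.5],"delta_rot":[0,0,0],"claw":1},{"xyz":[0,-7.35,-0.5],"delta_rot":[0,0,0],"claw":1},{"xyz":[0,-7.35,1],"delta_rot":[0,0,0],"claw":1},{"xyz":[0,-7.35,2],"delta_rot":[0,0,0],"claw":1},{"xyz":[0,-7.35,2.4],"delta_rot":[0,0,0],"claw":1},{"xyz":[0,-7.35,2.4],"delta_rot":[0,0,0],"claw":1}]'
python3 - <<'E'
from h import *
fx=np.array([.9965,-.0837,0]); H=np.array([.4735,-.302,0])+.095*fx+.076*zz
st=r.get_state(); print(st["joints"],(st["tcp_pos"]-H)@fx)
d,w=.165,.021
for th in [100,90,75,60,50,40,30,20,10,5,0]:
    a=np.radians(th); u=-np.cos(a)*fx+np.sin(a)*zz; o=np.sin(a)*fx+np.cos(a)*zz
    p=H+d*u+o*.004+fx*(w if th>8 else w*th/8)
    dd=p-st["tcp_pos"]; print(th,"y",round(-(dd@fx)/.03,2),"z",round(-dd[2]/.03,2), p)
E
```

```text
time_s: 26.45
tcp_pos: [0.6925, -0.3204, 0.2101]
eef_rot: [-180.0, 0.0, -94.8]
contact_force: [-0.2, -0.8, 0.9]
gripper_width: 0.001
gripper_force: 0.0
[-10.272   29.3427  12.4036  -0.0114 -73.0227   5.5131] 0.12477242799161084
100 y 2.37 z -0.92 [ 0.6216 -0.3144  0.2378]
90 y 3.33 z -1.03 [ 0.5931 -0.312   0.241 ]
75 y 4.75 z -0.88 [ 0.5504 -0.3085  0.2364]
60 y 6.09 z -0.36 [ 0.5103 -0.3051  0.2209]
50 y 6.89 z 0.17 [ 0.4865 -0.3031  0.205 ]
40 y 7.59 z 0.83 [ 0.4657 -0.3013  0.1851]
30 y 8.16 z 1.6 [ 0.4487 -0.2999  0.162 ]
20 y 8.58 z 2.46 [ 0.436  -0.2988  0.1362]
10 y 8.85 z 3.38 [ 0.4279 -0.2982  0.1086]
5 y 9.19 z 3.86 [ 0.4178 -0.2973  0.0944]
0 y 9.66 z 4.34 [ 0.4037 -0.2961  0.08  ]
```

```bash
python3 -m crank '[{"xyz":[0,0.6,-0.1],"delta_rot":[0,0,0],"claw":1},{"xyz":[0,0.9,-0.3],"delta_rot":[0,0,0],"claw":1},{"xyz":[0,1.2,-0.4],"delta_rot":[0,0,0],"claw":1},{"xyz":[0,1.5,-0.6],"delta_rot":[0,0,0],"claw":1},{"xyz":[0,1.8,-0.7],"delta_rot":[0,0,0],"claw":1},{"xyz":[0,2.1,-0.8],"delta_rot":[0,0,0],"claw":1},{"xyz":[0,2.4,-0.9],"delta_rot":[0,0,0],"claw":1},{"xyz":[0,2.8,-1],"delta_rot":[0,0,0],"claw":1},{"xyz":[0,3.2,-1.03],"delta_rot":[0,0,0],"claw":1},{"xyz":[0,3.6,-1.03],"delta_rot":[0,0,0],"claw":1},{"xyz":[0,4,-1],"delta_rot":[0,0,0],"claw":1},{"xyz":[0,4.4,-0.95],"delta_rot":[0,0,0],"claw":1},{"xyz":[0,4.75,-0.88],"delta_rot":[0,0,0],"claw":1},{"xyz":[0,5.1,-0.77],"delta_rot":[0,0,0],"claw":1},{"xyz":[0,5.4,-0.67],"delta_rot":[0,0,0],"claw":1},{"xyz":[0,5.4,-0.67],"delta_rot":[0,0,0],"claw":1}]'
```

```text
time_s: 28.45
tcp_pos: [0.53, -0.3065, 0.2288]
eef_rot: [179.9, 0.1, -94.8]
contact_force: [-0.3, -0.3, -0.1]
gripper_width: 0.0002
gripper_force: 0.0
```

```bash
python3 -m crank '[{"xyz":[0,0.25,0.1],"delta_rot":[0,0,0],"claw":1},{"xyz":[0,0.5,0.22],"delta_rot":[0,0,0],"claw":1},{"xyz":[0,0.75,0.34],"delta_rot":[0,0,0],"claw":1}]'
```

```text
time_s: 28.82
tcp_pos: [0.5088, -0.3049, 0.2191]
eef_rot: [-179.9, 0.0, -94.8]
contact_force: [2.6, 0.3, 2.7]
gripper_width: 0.0007
gripper_force: 1.6
```

```bash
python3 -m crank '[{"xyz":[0,0.38,0.25],"delta_rot":[0,0,0],"claw":1},{"xyz":[0,0.74,0.5],"delta_rot":[0,0,0],"claw":1},{"xyz":[0,1.1,0.82],"delta_rot":[0,0,0],"claw":1},{"xyz":[0,1.44,1.16],"delta_rot":[0,0,0],"claw":1},{"xyz":[0,1.75,1.54],"delta_rot":[0,0,0],"claw":1},{"xyz":[0,2.01,1.93],"delta_rot":[0,0,0],"claw":1},{"xyz":[0,2.24,2.35],"delta_rot":[0,0,0],"claw":1},{"xyz":[0,2.43,2.79],"delta_rot":[0,0,0],"claw":1},{"xyz":[0,2.6,3.1],"delta_rot":[0,0,0],"claw":1},{"xyz":[0,2.75,3.4],"delta_rot":[0,0,0],"claw":1}]'
```

```text
time_s: 30.08
tcp_pos: [0.4277, -0.2981, 0.1168]
eef_rot: [-179.9, 0.0, -94.7]
contact_force: [2.4, -0.6, 2.1]
gripper_width: 0.001
gripper_force: 1.3
```

```bash
python3 -m crank '[{"xyz":[0,0.1,0.25],"delta_rot":[0,0,0],"claw":1},{"xyz":[0,0.2,0.5],"delta_rot":[0,0,0],"claw":1},{"xyz":[0,0.3,0.7],"delta_rot":[0,0,0],"claw":1},{"xyz":[0,0.4,0.85],"delta_rot":[0,0,0],"claw":1},{"xyz":[0,0.5,1.0],"delta_rot":[0,0,0],"claw":1},{"xyz":[0,0.5,1.1],"delta_rot":[0,0,0],"claw":1}]'
```

```text
time_s: 30.82
tcp_pos: [0.4118, -0.2968, 0.0842]
eef_rot: [-180.0, 0.0, -94.8]
contact_force: [0.5, -0.1, 2.9]
gripper_width: 0.0004
gripper_force: 1.9
```

```bash
python3 -m crank '[{"xyz":[0,0,0.04],"delta_rot":[0,0,0],"claw":1},{"xyz":[0,0,0.08],"delta_rot":[0,0,0],"claw":1},{"xyz":[0,0,0.12],"delta_rot":[0,0,0],"claw":1},{"xyz":[0,0,0.12],"delta_rot":[0,0,0],"claw":1}]'
```

```text
time_s: 31.32
tcp_pos: [0.4117, -0.2967, 0.0805]
eef_rot: [-180.0, 0.0, -94.8]
contact_force: [-1.4, -1.0, 3.1]
gripper_width: 0.0004
gripper_force: 1.5
```

```bash
python3 -m crank '[{"xyz":[0,0,0.05],"delta_rot":[0,0,0],"claw":1},{"xyz":[0,0,0.1],"delta_rot":[0,0,0],"claw":1},{"xyz":[0,0,0.1],"delta_rot":[0,0,0],"claw":1}]'
```

```text
time_s: 31.7
tcp_pos: [0.4118, -0.2968, 0.08]
eef_rot: [-180.0, -0.0, -94.7]
contact_force: [-9.4, 5.9, 30.2]
gripper_width: 0.0009
gripper_force: 15.5
```

```bash
python3 -m crank '[{"xyz":[0,0,-0.1],"delta_rot":[0,0,0],"claw":1},{"xyz":[0,0,-0.6],"delta_rot":[0,0,0],"claw":1},{"xyz":[0,0,-2],"delta_rot":[0,0,0],"claw":1},{"xyz":[0,0,-4],"delta_rot":[0,0,0],"claw":1},{"xyz":[4,0,-5],"delta_rot":[0,0,0],"claw":1},{"xyz":[8,0,-5],"delta_rot":[0,0,0],"claw":1},{"xyz":[8,0,-5],"delta_rot":[0,0,0],"claw":1},{"xyz":[8,0,-5],"delta_rot":[0,0,0],"claw":1},{"xyz":[8,0,-5],"delta_rot":[0,0,0],"claw":1}]'
python3 - <<'E'
from h import *
s=cap("scene"); t=cap("top")
fx=np.array([.9965,-.0837,0]); fy=np.array([.0837,.9965,0]); H=np.array([.4735,-.302,0])+.095*fx+.076*zz
for th in(0,3):
    a=np.radians(th); u=-np.cos(a)*fx+np.sin(a)*zz; P=[H+d*u+.004*zz+y*fy for d,y in((.186,.03),(.186,-.03),(.165,-.03),(.165,.03))]
    for c in (s,t): print(th,proj(c,P).round(1).tolist())
for n,c,(x0,y0,x1,y1) in(("s",s,(195,110,260,190)),("t",t,(410,260,520,320))):
    g=c["img"][y0:y1,x0:x1].max(2); m=(g<28).astype(np.uint8); k,l,st,ce=cv2.connectedComponentsWithStats(m)
    for i in range(1,k):
        if st[i,4]>40: print(n,st[i]+[x0,y0,0,0,0],ce[i]+[x0,y0])
E
```

```text
time_s: 32.83
tcp_pos: [0.391, -0.539, 0.2266]
eef_rot: [180.0, 0.1, -95.0]
contact_force: [-0.9, 1.2, -1.2]
gripper_width: 0.0002
gripper_force: 0.0
0 [[227.4, 123.2], [211.3, 114.7], [206.5, 118.9], [222.6, 127.5]]
0 [[436.5, 307.7], [464.9, 310.0], [465.7, 299.8], [437.3, 297.5]]
3 [[227.1, 120.7], [210.8, 112.3], [206.1, 116.7], [222.3, 125.3]]
3 [[438.1, 308.3], [466.8, 310.6], [467.3, 300.3], [438.7, 297.9]]
s [208 116  19  11  84] [217.4643 121.0119]
s [195 141  53  48 572] [221.0577 162.9755]
t [410 296  83  14 428] [448.3458 302.0444]
```

```bash
python3 -c "
from plant import job
print(job.close_job())"
```

```text
the job is handed in; nothing more can be done
None
```

I leaned the tall board on the rest and let it go, then took a fresh hold and laid it in the nest; I closed the lid and pressed it to its stop, then handed the job in at about 33 s. The last camera check put the lid tab at its closed position; I did not check the other boards or bystanders again at the end.

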